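# Snap a price board onto the bread rail

## Task

Lift the price board that has the steel snap hook out of its slotted wooden stand and push its hook straight down onto the free stretch of the rail in front of the bread basket until the sprung gate flicks shut under the rail. Then tug it upward with about 8 N (never over 15 N) for about a second, so that the rail loads the shut gate and proves that it has caught, and let the board hang there still. Never push with more than 25 N, and leave the other things alone.

Things in the scene. Friction and masses are not known exactly. Their poses are not given: they have to be found in the camera images.
- sign: Hooked price board, one rigid piece, 0.14 to 0.26 kg, upright in its stand. Origin: middle of the underside of its dark plate (6 mm thick in x, 100 wide in y, 80 tall in z). On the plate stands a steel hook 16 mm wide (y), an upside-down U that opens downward beyond the plate's +x face; on top of it a wooden grip block. Hanging freely it leans by up to 20 degrees
- hook_eye (a point): Point in the hook's throat: sign x 12.5, y 0, z 112 mm; axes as the sign. Throat 15 mm wide: shank x -3 to 5, nose x 20 to 28 down to z 96, its tip flared out to x 34, z 86; V-shaped seat under the arch, apex z 124, arch top z 132. Rail home in the seat: this point is 7 mm below the rail's axis; hook pulled up, rail on the shut gate: about 9 mm above it
- sign_grip (a point): Middle of the wooden grip block (18 mm along x, 26 mm along y): sign x 12.5, y 0, z 154 mm; 22 mm above the top of the hook's arch, 14 mm below the block's top. Axes as the sign; grip it across x or y from above
- gate (a joint): Sprung gate across the throat, hinged on the shank at sign x 5, z 94 mm, 15.5 mm long. 0 = shut, tip at the nose; grows to 1.3 rad as the rail pushes it up into the throat, which takes 4 to 15 N. It shuts by itself in about 0.2 s once the rail's axis has passed sign z of about 115 mm, 4 mm before the rail is home in the seat
- stand: Fixed wooden block, 70 mm (x) by 130 mm (y) by 35 mm high, origin under its centre. A slot in its top, 7.5 mm wide (x), 101.5 mm long (y), 25 mm deep, holds the sign's plate. An equal block holds a plain board without a hook
- rail_free (a point): Middle of the rail's free stretch, on the bar's axis, 155 mm above the counter. Bar: rigid steel, 10 mm diameter, along this point's y, 340 mm between two posts; free for 120 mm to the -y side of this point and 110 mm to the +y side, where another board hangs. x points away from the robot to the bread basket (70 mm high, 65 mm behind). Meet it slowly (10 mm/s): landing at 30 mm/s knocks over 25 N
- rail: The rail on its two posts, fixed. Origin on the counter under the middle of the bar, y along the bar
- plain_sign: Plain price board without a hook (90 mm wide, 100 mm tall, wooden block on top to 136 mm) in the other stand; leave alone. Origin under its middle
- honey: Honey jar, 60 mm across, 90 mm tall, bystander; origin under its middle
- roll: Bread roll, 86 mm across, 47 mm tall, bystander; origin under its middle
- mug: White mug, 80 mm across, 90 mm tall, bystander; origin under its middle
- pastry_brush: Pastry brush lying flat, bystander
- small_loaf: Loaf, 80 mm by 160 mm, 80 mm tall, bystander; origin under its middle
- dish: Blue dish, 100 mm across, 35 mm tall, bystander; origin under its middle
- flour_jar: White storage jar, 80 mm across, 120 mm tall, bystander; origin under its middle

How it is judged:
On the way, in this order (a step that is already met when the one before it is completed fails the run):
1. the hooked board is lifted clear of its stand (z of sign in the frame of stand above 0.04 m), for 0.1 s.
2. the rail is inside the hook's throat and the gate is shut under it (x of hook_eye in the frame of rail_free between -0.013 and 0.013 m and y of hook_eye in the frame of rail_free between -0.07 and 0.07 m and z of hook_eye in the frame of rail_free between -0.016 and 0.014 m and value of joint gate below 0.15 rad), for 0.2 s.
3. the hook is tugged upward so that the rail loads the shut gate with at least 5 N for 0.5 s (all of step 2 and z of hook_eye in the frame of rail_free above 0.003 m and contact force between sign and rail above 5 N), for 0.5 s.
At the end, for the whole second after the job is handed in: The board hangs by its hook on the free stretch of the rail: hook_eye within 13 mm of the rail's axis sideways (x), 16 mm below to 14 mm above it, within 70 mm of rail_free along the rail; gate shut (below 0.15 rad); board within 0.5 rad of upright, released and slower than 0.03 m/s (all of step 2 and angle between sign's own z axis and vertical below 0.5 rad and linear speed of sign below 0.03 m/s and contact force between sign and the fingers below 0.1 N); the robot touches nothing.
It fails at once if the held or pushed board presses on the rail with more than 25 N (contact force between sign and rail above 25 N and contact force between sign and the fingers above 1 N).
It fails at once if the rail loads the shut gate with more than 16 N in the tug (x of hook_eye in the frame of rail_free between -0.013 and 0.013 m and y of hook_eye in the frame of rail_free between -0.07 and 0.07 m and z of hook_eye in the frame of rail_free between -0.016 and 0.014 m and value of joint gate below 0.15 rad and z of hook_eye in the frame of rail_free above 0.003 m and contact force between sign and rail above 16 N).
It fails at once if a bystander is moved by more than 20 mm (distance of any of plain_sign, honey, roll, mug, pastry_brush, small_loaf, dish, flour_jar from where it was at the start of the episode above 0.02 m).
It also fails if it takes over 58 s, if anything falls off the work surface, if the arm or the gripper's body presses on something with over 40 N, if the wrist force passes 120 N, or if a joint passes its speed limit or range.

## Robot

A 6-joint arm with a two-finger parallel gripper is mounted at the origin on the work surface. World frame = base frame: x ahead of the robot, y to its left, z up, the work surface at z = 0. Lengths are in m, angles in rad, forces in N, time in s.
With the tool pointing down it reaches from about 0.35 to 0.975 m from the base axis. Payload 4.9 kg.
Tool frame: the origin (TCP) lies at the very end of the fingers, on their centre line; the grasp point (between the pads) lies 19 mm behind it; x points along the fingers, y is the direction in which the jaws open and shut, and the axes are right-handed (so a half turn about x gives the same grasp; the last joint's range is limited). The gripper opens to 85 mm and grips with 20 to 120 N. Pads are 22 mm wide; open, the fingers measure 114 mm over their backs; the gripper's body (76 mm by 85 mm) begins 54 mm behind the grasp point. The pads swing forward as they close: fully open they stand 13 mm farther back than shut.
Start: joints at [1.088, 0.053, 1.613, -0, 1.476, -0.119], TCP at [0.222, 0.584, 0.231] pointing down, gripper open.
Joint ranges: [-3.01, 3.01], [-1.01, 2.22], [0.06, 2.58], [-1.02, 4.17], [0.09, 2.62], [-3.14, 3.14]. Speed limits (rad/s): [2.57, 2.57, 3.14, 3.14, 3.14, 3.14].

## Interface

Orientations are given as a rotation vector (axis times angle).
In Python, from station import ctrl, get_image, calibration, finish_job, search_frame, cut_out, mark_of gives the robot as it stands. The module is installed in compiled form; this text tells all that it offers.
- The arm moves only by the tool arm_command, never from a script. Its argument "plan" is a list that holds one entry, the list of rows, each a list of 7 numbers: the shift along the tool's x, y, z in m, then the turn, a rotation vector about the tool's x, y, z in degrees, then the finger opening in m, from 0 to 0.0854. A call has 1 to 20 rows; each row shifts and turns the pose as measured when the row begins, along the tool's axes as they then stand; what a row does not reach is not made up. A row lasts 1/12 s, in which the tool goes at most 41.7 mm and 7.16 degrees, less where a joint would pass 70% of its speed; a pose out of reach is approached as far as the arm can. A call with a gripper value outside its range is refused whole. The fingers move at their own pace and stop on an object; "squeeze" is the grip in N (left out, the last holds). Time passes only in rows, so rows that do not move let the fingers close. It gives the time, the measured TCP pose, the force and the opening at its end, in the units of the state.
- ctrl.get_obs(): the state, without advancing time (a new reading comes with each control period).
- get_image(name): name is "side" or "top" or "wrist"; returns the picture (400x640x3 uint8, red, green, blue); there is no depth.
- calibration(name): a dict with "fx", "fy", "cx", "cy" (pixels), "cam_to_world" (4x4, takes a point from camera to world coordinates); the wrist camera has in their place "hand_eye" (4x4, takes a point from camera to tool coordinates, whose origin is the TCP and whose axes are the tool frame's). Camera axes: x right, y down, z forward; pixel columns grow to the right and rows downward; lengths in m; the calibration is good to about 2 mm. A picture is of the moment at which its call begins: read the wrist's pose just before it. calibration takes no time and is no camera call.
- finish_job(): hands the job in, once; it reports no verdict.
Trained networks look in the newest picture that a camera, given by its name, has taken for a name from the list of things; names that differ only in an ending like _2 or _b are one class to them, and where a whole thing is asked for, a point or a joint stands for the part that bears it (a point fixed in the world has none). Each returns a list of dicts, best first, with "conf" (0 to 1); they miss things now and then, are a little off and sometimes report something else, mostly with a low value. They report only what shows in the picture. A call takes as long as a camera call.
- search_frame(camera, thing): "at" ([x, y, z] in m, in the coordinates of the camera as it stood for that picture, good to about 4 mm: the middle of the surface that is visible of it).
- cut_out(camera, thing): "mask" (400x640 bool, what is visible of it).
- mark_of(camera, thing): "at" ([x, y, z] in m, in the coordinates of the camera as it stood for that picture, good to about 4 mm: a listed point, or the origin of a listed thing).
The state is a dict: "t": time; "q": joint angles; "dq": joint speeds; "effort": joint torques, N m; "tool_pos": TCP position; "tool_rot": TCP orientation; "contact_force": force on the tool from outside, world axes, zero at the start; "wrist_torque": the same for the moment, N m; "opening": finger opening in m.
Only numpy, scipy, OpenCV 4.12 (cv2) and the standard library are available. Lean on these libraries where they do the work, as an engineer would, in place of code of your own. Each camera call takes 0.05 s, during which the arm holds its last target. There are 200 camera calls.

## Working session

There is one attempt and no reset: what is moved stays moved. The work goes in short steps, Python scripts to look and compute and a tool call to move; the robot and the scene stay as the last step left them, time stands still between calls to the robot, and variables do not carry over. Pictures are saved under pics/ and viewed, about 8 in all and at most 12, crops included, and the job is handed in when it is done.

Besides the shell and the picture viewer there is one more tool, called after "Call:" as name([rows], argument=value, ...), one row to a line, values as JSON. arm_command: Moves the arm, as the interface text tells. Its arguments: {"type":"object","properties":{"plan":{"type":"array","items":{"type":"array","items":{"type":"array","items":{"type":"number"}}}},"squeeze":{"type":"number"}},"required":["plan"]}

```bash
mkdir -p pics; cat > h.py <<'E'
import numpy as np, cv2
from scipy.spatial.transform import Rotation as R
from station import ctrl, get_image, calibration, finish_job, search_frame, cut_out, mark_of
def T(cam):
    c=calibration(cam)
    if 'cam_to_world' in c: return np.array(c['cam_to_world'])
    o=ctrl.get_obs(); M=np.eye(4); M[:3,:3]=R.from_rotvec(o['tool_rot']).as_matrix(); M[:3,3]=o['tool_pos']
    return M@np.array(c['hand_eye'])
def snap(cam,name=None):
    M=T(cam); im=get_image(cam)
    if name: cv2.imwrite('pics/'+name,im[:,:,::-1])
    return M,im
def w(M,p): return (M@np.r_[p,1])[:3]
def find(cam,M,things,f=mark_of):
    for t in things:
        print(cam,t,[(np.round(w(M,d['at']),4).tolist(),round(d['conf'],2)) for d in f(cam,t)][:3])
E
python3 - <<'E'
from h import *
a=[]
o=ctrl.get_obs();print(o['t'],o['tool_pos'],R.from_rotvec(o['tool_rot']).as_matrix().round(3).tolist(),o['opening'])
for c in ['side','top','wrist']:
    M,im=snap(c); a.append(im)
    find(c,M,['sign','sign_grip','hook_eye','stand','rail_free','rail','plain_sign'])
cv2.imwrite('pics/a.png',cv2.resize(np.vstack(a[:2])[:,:,::-1],(480,600)))
for c,i in zip('stw',a): cv2.imwrite(f'pics/0{c}.png',i[:,:,::-1])
E
```

```text
0.0 [0.22208506 0.58353118 0.23004318] [[-0.001, 0.356, 0.935], [-0.002, 0.935, -0.356], [-1.0, -0.002, -0.0]] 0.08511165831594296
side sign []
side sign_grip [([0.4261, -0.231, 0.1604], 0.67)]
side hook_eye [([0.4289, -0.2302, 0.1242], 0.56)]
side stand [([0.4054, -0.2334, 0.0009], 0.95)]
side rail_free [([0.6986, -0.3599, -0.0015], 0.74), ([0.6193, -0.0123, 0.1538], 0.64)]
side rail []
side plain_sign [([0.418, 0.249, 0.0111], 0.68), ([0.4268, -0.2295, 0.1236], 0.37)]
top sign [([0.4164, -0.2306, 0.0118], 0.55)]
top sign_grip [([0.43, -0.2277, 0.165], 0.47)]
top hook_eye [([0.4285, -0.2324, 0.1216], 0.62), ([0.4142, -0.2308, 0.0133], 0.49)]
top stand []
top rail_free [([0.625, -0.0091, 0.1568], 0.78)]
top rail []
top plain_sign [([0.4213, 0.2477, 0.0088], 0.65)]
wrist sign []
wrist sign_grip []
wrist hook_eye [([0.334, 0.4581, 0.0049], 0.4)]
wrist stand []
wrist rail_free []
wrist rail []
wrist plain_sign []
```

View pics/0s.png

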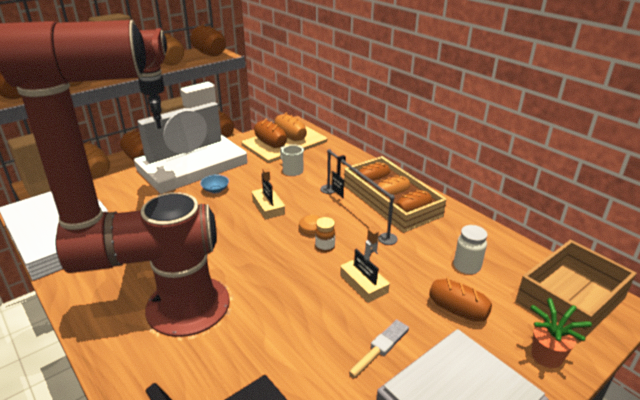

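View pics/0t.png

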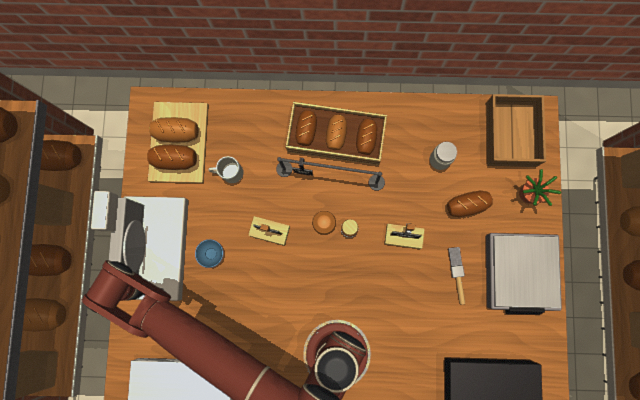

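The side view shows the hooked board in the right-hand stand at (368,265) and the rail behind it, from (333,165) to (390,225). The top view shows the sign at (405,235) and the rail from (285,168) to (377,181), yawed about -9°. I'll rise first, then sweep the arm around towards the board.

Call:
arm_command([
  [[-0.04,0,0,0,0,0,0.085],[-0.04,0,0,0,0,0,0.085],[-0.04,0,0,0,0,0,0.085],[-0.04,0,0,0,0,0,0.085],[0,-0.005,0.04,4,0,0,0.085],[0,-0.005,0.04,4,0,0,0.085],[0,-0.005,0.04,4,0,0,0.085],[0,-0.005,0.04,4,0,0,0.085],[0,-0.005,0.04,4,0,0,0.085],[0,-0.005,0.04,4,0,0,0.085],[0,-0.005,0.04,4,0,0,0.085],[0,-0.005,0.04,4,0,0,0.085],[0,-0.005,0.04,4,0,0,0.085],[0,-0.005,0.04,4,0,0,0.085],[0,-0.005,0.04,4,0,0,0.085],[0,-0.005,0.04,4,0,0,0.085],[0,-0.005,0.04,4,0,0,0.085],[0,-0.005,0.04,4,0,0,0.085],[0,-0.005,0.04,4,0,0,0.085],[0,-0.005,0.04,4,0,0,0.085]],
])

```text
t: 2.87
tool_pos: [0.5454, 0.05, 0.3971]
tool_rot: [1.171, 1.231, -1.17]
contact_force: [-0.1, -0.4, 0.5]
opening: 0.0849
```

```bash
python3 - <<'E'
from h import *
print(np.round(calibration('wrist')['hand_eye'],3).tolist(), calibration('wrist')['fx'])
o=ctrl.get_obs();print(o['t'],o['tool_pos'],R.from_rotvec(o['tool_rot']).as_matrix().round(3).tolist(),o['contact_force'],np.round(o['q'],2))
M,im=snap('wrist','1w.png')
find('wrist',M,['sign','sign_grip','hook_eye','stand','rail_free'])
M,im=snap('top')
find('top',M,['sign_grip','hook_eye','rail_free','stand'])
E
```

```text
[[0.0, -0.324, 0.946, -0.143], [1.0, 0.0, -0.0, -0.001], [0.0, 0.946, 0.324, -0.084], [0.0, 0.0, 0.0, 1.0]] 328.40296350969464
2.8667 [0.54544759 0.05003828 0.3971204 ] [[0.002, 0.999, 0.052], [-0.001, 0.052, -0.999], [-1.0, 0.002, 0.001]] [-0.08213427 -0.42868591  0.51883178] [-0.04 -0.18  1.56 -0.    1.76 -0.1 ]
wrist sign [([0.4129, -0.2347, 0.0119], 0.56), ([0.529, -0.46, 0.0037], 0.46)]
wrist sign_grip [([0.4278, -0.2302, 0.1611], 0.67)]
wrist hook_eye [([0.4306, -0.2309, 0.1217], 0.79)]
wrist stand [([0.4163, -0.2315, 0.0016], 0.89)]
wrist rail_free [([0.6224, -0.0075, 0.155], 0.74), ([0.4152, -0.2311, 0.0002], 0.71)]
top sign_grip [([0.4292, -0.2295, 0.1642], 0.77), ([0.3341, 0.4601, 0.0017], 0.55)]
top hook_eye [([0.4282, -0.2326, 0.1221], 0.5)]
top rail_free [([0.6208, -0.0081, 0.1511], 0.85)]
top stand [([0.4133, -0.2296, -0.0047], 0.83)]
```

View pics/1w.png

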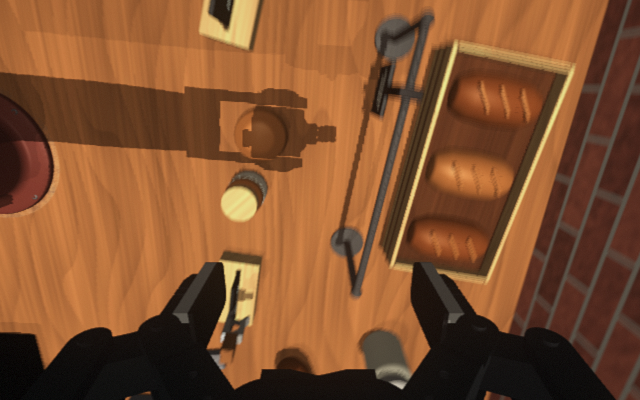

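The wrist view shows the rail's bar from (428,18) to (357,293) and the sign's stand at (240,290), with the plate running along (240,270) to (228,340). I'm moving over the sign.

Call:
arm_command([
  [[0.01,-0.018,0.031,0,0,0,0.085],[0.01,-0.018,0.031,0,0,0,0.085],[0.01,-0.018,0.031,0,0,0,0.085],[0.01,-0.018,0.031,0,0,0,0.085],[0.01,-0.018,0.031,0,0,0,0.085],[0.01,-0.018,0.031,0,0,0,0.085],[0.01,-0.018,0.031,0,0,0,0.085],[0,0,0,5,0,0,0.06],[0,0,0,5,0,0,0.06],[0,0,0,0,0,0,0.06]],
])

```text
t: 4.25
tool_pos: [0.4302, -0.1738, 0.3233]
tool_rot: [1.289, 1.153, -1.285]
contact_force: [-0.5, 1.2, 0.2]
opening: 0.0601
```

```bash
cat >> h.py <<'E'
def ray(M,cam,px,z):
    c=calibration(cam); d=M[:3,:3]@np.array([(px[0]-c['cx'])/c['fx'],(px[1]-c['cy'])/c['fy'],1]); return M[:3,3]+d*(z-M[2,3])/d[2]
E
python3 - <<'E'
from h import *
o=ctrl.get_obs();Rt=R.from_rotvec(o['tool_rot']).as_matrix();print(o['t'],o['tool_pos'],Rt.round(3).tolist(),o['contact_force'])
M,im=snap('wrist','2w.png')
find('wrist',M,['sign','sign_grip','hook_eye','stand','rail_free'])
M,im=snap('side')
find('side',M,['sign_grip','hook_eye','rail_free','stand'])
# rail line from previous picture pose
M1=np.eye(4);M1[:3,:3]=[[.002,.999,.052],[-.001,.052,-.999],[-1,.002,.001]];M1[:3,3]=[.54545,.05004,.39712]
M1=M1@np.array(calibration('wrist')['hand_eye'])
a,b=[ray(M1,'wrist',p,.155) for p in [(428,18),(357,293)]]
print(a,b,np.degrees(np.arctan2(-(a-b)[0],(a-b)[1])))
E
```

```text
4.25 [ 0.43021622 -0.17377457  0.32331719] [[0.004, 0.994, -0.107], [-0.001, -0.107, -0.994], [-1.0, 0.004, 0.0]] [-0.48700612  1.16921176  0.23646873]
wrist sign [([0.4137, -0.2349, 0.0146], 0.95)]
wrist sign_grip [([0.429, -0.2266, 0.1625], 0.64)]
wrist hook_eye [([0.4316, -0.2324, 0.1213], 0.73)]
wrist stand [([0.4143, -0.2328, 0.0036], 0.65)]
wrist rail_free []
side sign_grip [([0.4269, -0.2339, 0.1637], 0.64), ([0.6291, 0.3958, 0.001], 0.3)]
side hook_eye [([0.4268, -0.2281, 0.1188], 0.66)]
side rail_free [([0.6206, -0.0146, 0.1574], 0.89), ([0.4292, -0.2316, 0.1603], 0.4)]
side stand [([0.4053, -0.2321, -0.0013], 0.91)]
[0.65178782 0.2053379  0.155     ] [ 0.60830792 -0.13436575  0.155     ] -7.2938365427214915
```

View pics/2w.png

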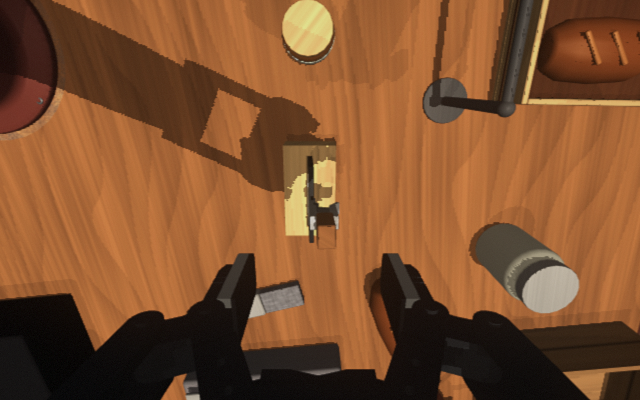

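The stand edges and the plate are vertical in this view, so the sign's yaw matches the tool's. The grip block is at about (326,235). I'm moving above it and lowering part of the way.

Call:
arm_command([
  [[0,0.002,0.028,0,0,0,0.05],[0,0.002,0.028,0,0,0,0.05],[0.03,0,0,0,0,0,0.05],[0.03,0,0,0,0,0,0.05],[0.03,0,0,0,0,0,0.05],[0.03,0,0,0,0,0,0.05],[0,0,0,0,0,0,0.05]],
])

```text
t: 5.38
tool_pos: [0.4322, -0.2333, 0.2042]
tool_rot: [1.284, 1.146, -1.276]
contact_force: [-0.5, 1.2, -1.1]
opening: 0.0501
```

```bash
python3 - <<'E'
from h import *
o=ctrl.get_obs();Rt=R.from_rotvec(o['tool_rot']).as_matrix();print(o['t'],o['tool_pos'],Rt.round(3).tolist(),o['contact_force'])
M,im=snap('wrist','3w.png')
find('wrist',M,['sign','sign_grip','hook_eye'])
m=cut_out('wrist','sign')
if m: ys,xs=np.where(m[0]['mask']);print(m[0]['conf'],xs.min(),xs.max(),ys.min(),ys.max())
c=calibration('wrist')
def proj(p):
    q=np.linalg.inv(M)@np.r_[p,1]; return (c['fx']*q[0]/q[2]+c['cx'],c['fy']*q[1]/q[2]+c['cy'])
print(proj([.4282,-.23,.178]),proj([.4282,-.23,.142]),proj(o['tool_pos']))
E
```

```text
5.3833 [ 0.43224985 -0.23331474  0.20424508] [[0.013, 0.995, -0.1], [-0.007, -0.1, -0.995], [-1.0, 0.014, 0.006]] [-0.53485191  1.22869287 -1.11936449]
wrist sign [([0.4115, -0.2333, 0.0125], 0.66)]
wrist sign_grip [([0.4295, -0.2322, 0.1627], 0.8)]
wrist hook_eye [([0.4269, -0.2309, 0.1194], 0.6)]
0.95 292 338 118 254
(np.float64(311.45095529314057), np.float64(235.4948812520072)) (np.float64(311.72448982526305), np.float64(211.91920604380718)) (np.float64(320.0612879941178), np.float64(264.07553092771946))
```

View pics/3w.png

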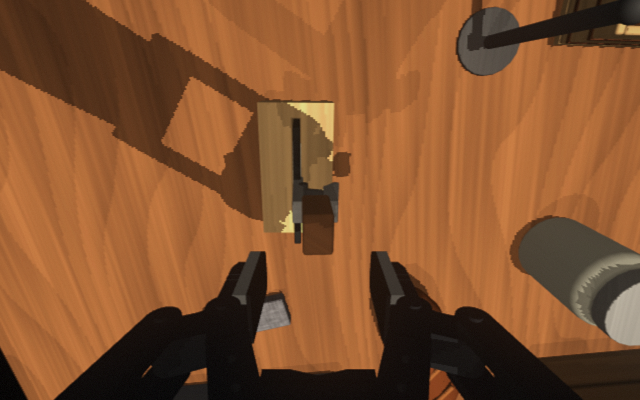

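The grip block's top spans columns 302–333, so its centre is at 317.5, and the finger pads are centred at about 318.5, so they are aligned to within 1 mm. I'm removing the small tool tilt, shifting 4 mm in y, then lowering and closing gently.

Call:
arm_command([
  [[0,0,-0.004,0,0.35,-0.75,0.05],[0.02,0,0,0,0,0,0.05],[0.02,0,0,0,0,0,0.05],[0.014,0,0,0,0,0,0.05],[0,0,0,0,0,0,0.05]],
])

```text
t: 6.05
tool_pos: [0.444, -0.2357, 0.1718]
tool_rot: [1.281, 1.125, -1.268]
contact_force: [-1.1, 0.9, -1.5]
opening: 0.0499
```

```bash
python3 - <<'E'
from h import *
o=ctrl.get_obs();Rt=R.from_rotvec(o['tool_rot']).as_matrix();print(o['t'],o['tool_pos'],Rt.round(3).tolist(),o['contact_force'])
M,im=snap('wrist'); cv2.imwrite('pics/4w.png',cv2.resize(im[130:350,180:460,::-1],None,fx=2,fy=2))
E
```

```text
6.05 [ 0.44398465 -0.23567268  0.17176026] [[0.029, 0.995, -0.099], [-0.02, -0.098, -0.995], [-0.999, 0.031, 0.017]] [-1.07872251  0.94237258 -1.50640353]
```

View pics/4w.png

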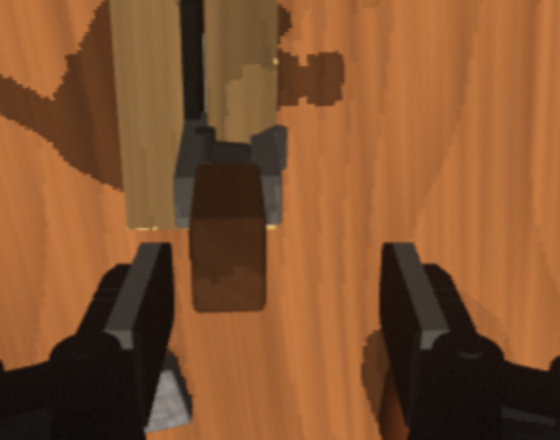

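The block now sits left of the finger centre: the tool drifted +12 mm in x and fell short in z. I'm checking the joints before continuing.

```bash
python3 - <<'E'
from h import *
o=ctrl.get_obs();print(o['t'],np.round(o['q'],3),np.round(o['dq'],3),np.round(o['effort'],1),o['contact_force'],o['wrist_torque'],o['tool_pos'])
E
```

```text
6.1 [-6.370e-01 -2.280e-01  1.974e+00  1.000e-03  1.358e+00 -5.380e-01] [-0.002 -0.017 -0.032  0.     0.004 -0.003] [ -0.1 -25.1 -34.8  -0.   -0.1   0. ] [ 0.58350328  0.77970171 -0.3646039 ] [ 0.01766561  0.07193157 -0.00422809] [ 0.44468197 -0.23617173  0.1734955 ]
```

Call:
arm_command([
  [[0,0,0,0,0,0,0.05]],
])

```text
t: 6.18
tool_pos: [0.4454, -0.2365, 0.1752]
tool_rot: [1.281, 1.121, -1.266]
contact_force: [-0.1, 0.2, 0.4]
opening: 0.0502
```

```bash
python3 - <<'E'
from h import *
o=ctrl.get_obs();print(o['t'],np.round(o['q'],3),np.round(o['dq'],3),o['tool_pos'],R.from_rotvec(o['tool_rot']).as_matrix().round(3).tolist())
E
```

```text
6.1833 [-6.360e-01 -2.290e-01  1.972e+00  1.000e-03  1.359e+00 -5.380e-01] [ 0.004 -0.004 -0.02   0.001  0.012  0.003] [ 0.4454224  -0.23648263  0.17521693] [[0.032, 0.995, -0.099], [-0.023, -0.098, -0.995], [-0.999, 0.034, 0.02]]
```

Call:
arm_command([
  [[0,0,0,0,0,0,0.05],[0,0,0,0,0,0,0.05],[0,0,0,0,0,0,0.05]],
])

```text
t: 6.43
tool_pos: [0.4474, -0.2376, 0.18]
tool_rot: [1.28, 1.114, -1.264]
contact_force: [-0.0, 0.3, -0.3]
opening: 0.0502
```

Call:
arm_command([
  [[0,-0.014,0,0,0,0,0.05],[0,0,0,0,0,0,0.05]],
])

```text
t: 6.6
tool_pos: [0.4342, -0.2367, 0.1815]
tool_rot: [1.28, 1.111, -1.262]
contact_force: [0.2, -0.4, -0.3]
opening: 0.05
```

```bash
python3 - <<'E'
from h import *
o=ctrl.get_obs();print(o['t'],np.round(o['q'],3),np.round(o['dq'],3),o['tool_pos'],R.from_rotvec(o['tool_rot']).as_matrix().round(3).tolist())
E
```

```text
6.6 [-0.651 -0.267  1.993  0.002  1.367 -0.553] [ 0.017  0.031 -0.054  0.018 -0.037  0.017] [ 0.43420291 -0.23673835  0.18147234] [[0.04, 0.994, -0.098], [-0.028, -0.097, -0.995], [-0.999, 0.042, 0.024]]
```

Zero rows show a steady servo drift of about +1.6 mm up and +0.7 mm out per row, with a slight tilt. I'll feed that forward and re-align above the block.

Call:
arm_command([
  [[0.0016,-0.0034,-0.007,0,1.5,-2.5,0.05],[0.0016,-0.0007,-0.0003,0,0.06,-0.1,0.05],[0.0016,-0.0007,-0.0003,0,0.06,-0.1,0.05]],
])

```text
t: 6.85
tool_pos: [0.4314, -0.2295, 0.1787]
tool_rot: [1.283, 1.163, -1.281]
contact_force: [-0.1, 0.7, -0.1]
opening: 0.0501
```

```bash
cat >> h.py <<'E'
def st():
    o=ctrl.get_obs();Rt=R.from_rotvec(o['tool_rot']).as_matrix();x=Rt[:,0]
    print('t',round(o['t'],2),'pos',np.round(o['tool_pos'],4),'tilt y,z deg: rotz',round(-np.degrees(x@[Rt[0,1],Rt[1,1],0]),2),'roty',round(np.degrees(x@[Rt[0,2],Rt[1,2],0]),2),'yaw',round(np.degrees(np.arctan2(Rt[1,1],Rt[0,1])),2),'F',np.round(o['contact_force'],1),'op',round(o['opening'],4))
    return o
E
python3 -c "
from h import *
st()"
```

```text
t 6.85 pos [ 0.4314 -0.2295  0.1787] tilt y,z deg: rotz 0.05 roty -0.11 yaw -5.65 F [-0.1  0.7 -0.1] op 0.0501
```

Call:
arm_command([
  [[0.011,-0.0007,-0.0003,0,0.06,-0.1,0.05],[0.011,-0.0007,-0.0003,0,0.06,-0.1,0.05],[0.011,-0.0007,-0.0003,0,0.06,-0.1,0.05],[0.0016,-0.0007,-0.0003,0,0.06,-0.1,0.05]],
])

```text
t: 7.18
tool_pos: [0.4291, -0.2284, 0.141]
tool_rot: [1.283, 1.168, -1.283]
contact_force: [-0.8, -0.7, -0.5]
opening: 0.05
```

```bash
python3 - <<'E'
from h import *
st()
M,im=snap('wrist'); cv2.imwrite('pics/5w.png',cv2.resize(im[130:350,180:460,::-1],None,fx=2,fy=2))
E
```

```text
t 7.18 pos [ 0.4291 -0.2284  0.141 ] tilt y,z deg: rotz 0.32 roty -0.26 yaw -5.65 F [-0.8 -0.7 -0.5] op 0.05
```

View pics/5w.png

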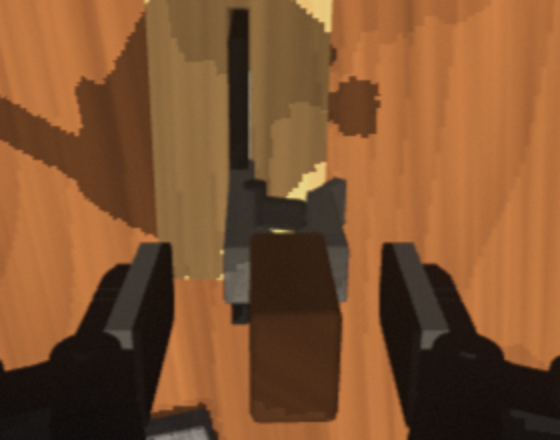

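The block's top face is at columns 250–340, so its centre is at 295, against a finger centre of 277. The fingers need to move about 3.5 mm in +x, and the tool is slightly low. I'll correct both and close.

Call:
arm_command([
  [[-0.005,0.0035,0,0,0.3,-0.3,0.05],[0.0012,-0.0003,0,0,0.06,-0.1,0.034]],
], squeeze=60)

```text
t: 7.4
tool_pos: [0.4321, -0.2284, 0.1445]
tool_rot: [1.285, 1.181, -1.286]
contact_force: [0.1, 0.6, 0.8]
opening: 0.039
```

```bash
python3 -c "
from h import *
st()"
```

```text
t 7.4 pos [ 0.4321 -0.2284  0.1445] tilt y,z deg: rotz 0.83 roty -0.71 yaw -5.66 F [0.1 0.6 0.8] op 0.039
```

Call:
arm_command([
  [[-0.002,0,0,0,-0.7,0.8,0.034],[0.0006,0,0,0,0,0,0.02],[0.0006,0,0,0,0,0,0.02]],
])

```text
t: 7.65
tool_pos: [0.433, -0.229, 0.1465]
tool_rot: [1.281, 1.158, -1.281]
contact_force: [0.4, -0.0, 0.1]
opening: 0.0198
```

```bash
python3 -c "
from h import *
st()"
```

```text
t 7.65 pos [ 0.433  -0.229   0.1465] tilt y,z deg: rotz -0.13 roty 0.11 yaw -5.66 F [ 0.4 -0.   0.1] op 0.0198
```

Call:
arm_command([
  [[0.0006,0,0,0,0,0,0.01],[0.0006,0,0,0,0,0,0.01],[0.0006,0,0,0,0,0,0.01]],
])

```text
t: 7.9
tool_pos: [0.4306, -0.2288, 0.1469]
tool_rot: [1.278, 1.163, -1.287]
contact_force: [-1.5, 1.3, 3.1]
opening: 0.0174
```

```bash
python3 -c "
from h import *
st()"
```

```text
t 7.9 pos [ 0.4306 -0.2288  0.1469] tilt y,z deg: rotz 0.3 roty 0.12 yaw -5.68 F [-1.5  1.3  3.1] op 0.0174
```

Gripped at 17.4 mm with low forces. I'm lifting straight up, slowly at first.

Call:
arm_command([
  [[-0.006,0,0,0,0,0,0.01],[-0.008,0,0,0,0,0,0.01],[-0.01,0,0,0,0,0,0.01]],
])

```text
t: 8.15
tool_pos: [0.4295, -0.2277, 0.1686]
tool_rot: [1.278, 1.167, -1.288]
contact_force: [-0.1, -0.9, -3.3]
opening: 0.0172
```

```bash
python3 -c "
from h import *
st()"
```

```text
t 8.15 pos [ 0.4295 -0.2277  0.1686] tilt y,z deg: rotz 0.48 roty -0.02 yaw -5.67 F [-0.1 -0.9 -3.3] op 0.0172
```

Call:
arm_command([
  [[-0.015,0,0,0,0,0.4,0.01],[-0.02,0,0,0,0,0,0.01],[-0.025,0,0,0,0,0,0.01],[-0.02,0,0,0,0,0,0.01],[-0.012,0,0,0,0,0,0.01],[0,0,0,0,0,0,0.01],[0,0,0,0,0,0,0.01]],
])

```text
t: 8.73
tool_pos: [0.431, -0.2279, 0.2733]
tool_rot: [1.283, 1.152, -1.276]
contact_force: [-0.4, 1.1, -3.5]
opening: 0.0172
```

```bash
python3 - <<'E'
from h import *
st()
for c in ['wrist','side','top']:
    M,im=snap(c,f'6{c}.png')
    find(c,M,['sign','sign_grip','hook_eye','rail_free','stand'])
st()
E
```

```text
t 8.73 pos [ 0.431  -0.2279  0.2733] tilt y,z deg: rotz -0.53 roty 0.15 yaw -5.62 F [-0.4  1.1 -3.5] op 0.0172
wrist sign [([0.4157, -0.2362, 0.1375], 0.81)]
wrist sign_grip [([0.4309, -0.2261, 0.2871], 0.79), ([0.4295, -0.2278, 0.2487], 0.21)]
wrist hook_eye [([0.4311, -0.2266, 0.2502], 0.76)]
wrist rail_free [([0.5273, -0.459, 0.005], 0.61)]
wrist stand [([0.4142, -0.2324, 0.0046], 0.9)]
side sign [([0.4158, -0.2269, 0.1324], 0.64)]
side sign_grip [([0.4277, -0.2276, 0.2862], 0.98)]
side hook_eye [([0.425, -0.2277, 0.2444], 0.73)]
side rail_free []
side stand [([0.4083, -0.2308, -0.0007], 0.96), ([0.456, 0.0534, -0.0052], 0.74)]
top sign [([0.4146, -0.2312, 0.1335], 0.63), ([0.3374, 0.4574, 0.0027], 0.6), ([0.4157, -0.2324, -0.0046], 0.32)]
top sign_grip [([0.4259, -0.2269, 0.2889], 0.44)]
top hook_eye [([0.4274, -0.2297, 0.2497], 0.48)]
top rail_free [([0.6242, -0.0096, 0.1568], 0.85), ([0.5358, -0.4597, 0.0012], 0.46)]
top stand [([0.4133, -0.2296, -0.0033], 0.81), ([0.4263, -0.2251, 0.2888], 0.75), ([0.4274, -0.0346, 0.0055], 0.7)]
t 9.63 pos [ 0.4307 -0.2277  0.2722] tilt y,z deg: rotz -0.42 roty 0.1 yaw -5.62 F [ 0.7  0.4 -2.3] op 0.017
```

View pics/6wrist.png

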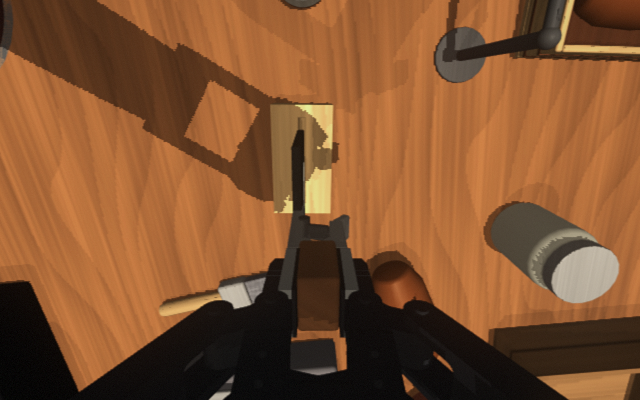

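The board is held upright between the pads at (318,280), clear of the stand. I'm carrying it to the robot's side of the rail.

Call:
arm_command([
  [[0,0.007,-0.0114,0.17,0,-0.4,0.01],[0,0.0138,-0.0228,0.17,0,0,0.01],[0,0.0138,-0.0228,0.17,0,0,0.01],[0,0.0138,-0.0228,0.17,0,0,0.01],[0,0.0138,-0.0228,0.17,0,0,0.01],[0,0.0138,-0.0228,0.17,0,0,0.01],[0,0.0138,-0.0228,0.17,0,0,0.01],[0,0.0138,-0.0228,0.17,0,0,0.01],[0,0.0138,-0.0228,0.17,0,0,0.01],[0,0.009,-0.015,0.17,0,0,0.01],[0,0,0,0,0,0,0.01],[0,0,0,0,0,0,0.01]],
])

```text
t: 10.63
tool_pos: [0.5873, -0.0263, 0.2717]
tool_rot: [1.304, 1.139, -1.307]
contact_force: [0.3, -0.2, -1.6]
opening: 0.0171
```

```bash
python3 -c "
from h import *
st()
M,im=snap('wrist','7.png');find('wrist',M,['rail_free','hook_eye','sign']);st()"
```

```text
t 10.63 pos [ 0.5873 -0.0263  0.2717] tilt y,z deg: rotz -0.11 roty 0.21 yaw -7.62 F [ 0.3 -0.2 -1.6] op 0.0171
wrist rail_free [([0.6236, -0.0057, 0.1587], 0.9)]
wrist hook_eye [([0.5837, -0.0276, 0.2472], 0.96), ([0.6254, 0.0441, 0.0002], 0.31), ([0.5747, -0.0326, 0.1382], 0.18)]
wrist sign [([0.5735, -0.0314, 0.1345], 0.85)]
t 10.83 pos [ 0.5866 -0.0277  0.2719] tilt y,z deg: rotz -0.14 roty 0.21 yaw -7.77 F [ 0.3 -0.1 -2.6] op 0.0172
```

View pics/7.png

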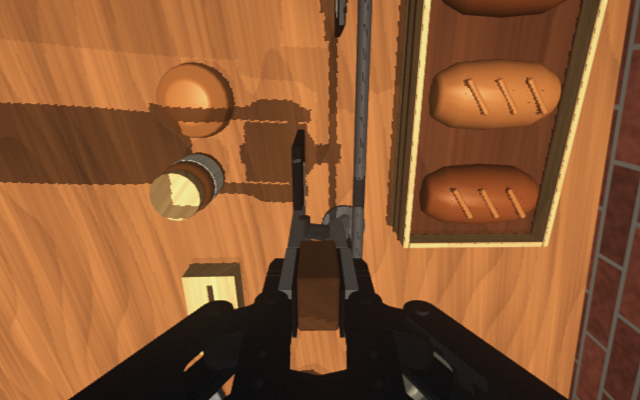

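The bar runs from about (364,10) to (359,235), nearly parallel to the plate. I'm computing its position precisely from the edges.

```bash
python3 - <<'E'
from h import *
im=cv2.imread('pics/7.png')
for r in (60,100,150,180): print(r,[int(v) for v in im[r,345:385].mean(1)])
M1=np.eye(4);M1[:3,:3]=R.from_rotvec([1.304,1.139,-1.307]).as_matrix();M1[:3,3]=[.5873,-.0263,.2717]
M=M1@np.array(calibration('wrist')['hand_eye'])
for px in [(364,10),(363,60),(362.5,100),(361,180),(359.5,230)]:
    p=ray(M,'wrist',px,.155); print(px,p.round(4),(np.linalg.inv(M1)@np.r_[p,1]).round(4)[:3])
c=calibration('wrist');print(c['cx'])
E
```

```text
60 [119, 127, 129, 130, 132, 135, 132, 130, 134, 136, 131, 89, 54, 60, 67, 71, 78, 88, 93, 90, 80, 77, 75, 66, 66, 102, 121, 122, 125, 129, 129, 128, 128, 129, 125, 123, 121, 120, 118, 117]
100 [125, 121, 121, 119, 118, 117, 118, 121, 126, 117, 80, 53, 61, 69, 76, 79, 70, 83, 90, 82, 75, 71, 65, 103, 137, 146, 144, 140, 138, 135, 135, 132, 131, 129, 134, 138, 137, 135, 136, 134]
150 [129, 128, 129, 129, 132, 133, 138, 134, 107, 65, 55, 66, 71, 76, 82, 89, 89, 83, 76, 72, 66, 96, 132, 146, 145, 143, 143, 145, 145, 146, 144, 141, 138, 136, 136, 135, 135, 132, 129, 123]
180 [133, 130, 128, 125, 124, 122, 121, 109, 71, 45, 45, 49, 54, 56, 55, 53, 53, 48, 43, 48, 114, 139, 137, 136, 140, 144, 145, 143, 143, 143, 144, 145, 144, 140, 133, 132, 136, 137, 137, 132]
(364, 10) [0.6359 0.1009 0.155 ] [ 0.1162  0.031  -0.133 ]
(363, 60) [0.6323 0.0689 0.155 ] [ 0.1164  0.0318 -0.1008]
(362.5, 100) [0.6295 0.0411 0.155 ] [ 0.1165  0.0327 -0.0728]
(361, 180) [ 0.6227 -0.0215  0.155 ] [ 0.1167  0.0342 -0.0099]
(359.5, 230) [ 0.6174 -0.0661  0.155 ] [0.1169 0.0349 0.035 ]
317.9093462167574
```

The bar's axis is 32.5 mm ahead of the hook's throat in tool y, with about 0.4° of yaw error. I'll lower until the nose tip is just above the bar, then slide over it.

Call:
arm_command([
  [[0.014,0,0,-0.4,0,0,0.01],[0.014,0,0,0,0,0,0.01],[0.012,0,0,0,0,0,0.01],[0,0,0,0,0,0,0.01],[0,0.008,0,0,0,0,0.01],[0,0.008,0,0,0,0,0.01],[0,0.008,0,0,0,0,0.01],[0,0,0,0,0,0,0.01]],
])

```text
t: 11.5
tool_pos: [0.6104, -0.0345, 0.2258]
tool_rot: [1.303, 1.14, -1.308]
contact_force: [-0.9, 0.8, -2.8]
opening: 0.0173
```

```bash
python3 -c "
from h import *
st()
M,im=snap('wrist');st()
cv2.imwrite('pics/8.png',cv2.resize(im[0:300,220:460,::-1],None,fx=2,fy=2))
for r in (60,100,150): print(r,[int(v) for v in im[r,310:385].mean(1)])
"
```

```text
t 11.5 pos [ 0.6104 -0.0345  0.2258] tilt y,z deg: rotz -0.01 roty 0.24 yaw -7.61 F [-0.9  0.8 -2.8] op 0.0173
t 11.55 pos [ 0.61   -0.0343  0.2259] tilt y,z deg: rotz 0.01 roty 0.24 yaw -7.61 F [ 0.1 -0.5 -2.7] op 0.0171
60 [64, 62, 62, 59, 60, 57, 62, 100, 121, 126, 127, 128, 127, 124, 98, 63, 57, 68, 74, 76, 80, 83, 91, 99, 95, 86, 83, 78, 74, 69, 61, 89, 123, 132, 134, 130, 129, 130, 133, 133, 134, 133, 131, 130, 128, 127, 126, 125, 123, 123, 127, 132, 132, 134, 132, 129, 127, 126, 125, 121, 122, 122, 123, 124, 123, 122, 123, 133, 136, 135, 136, 133, 99, 66, 63]
100 [65, 64, 64, 65, 61, 67, 108, 128, 124, 121, 120, 120, 124, 125, 101, 66, 58, 67, 71, 77, 83, 83, 68, 82, 91, 65, 64, 77, 74, 64, 71, 117, 136, 136, 135, 135, 137, 137, 136, 132, 134, 133, 134, 136, 136, 138, 137, 135, 131, 129, 127, 127, 126, 124, 122, 125, 129, 130, 127, 128, 126, 126, 124, 123, 126, 127, 129, 127, 127, 126, 127, 95, 64, 59, 64]
150 [71, 64, 59, 58, 59, 60, 59, 61, 69, 106, 126, 128, 130, 104, 71, 50, 38, 40, 42, 42, 45, 45, 46, 43, 46, 67, 78, 76, 67, 64, 102, 126, 129, 129, 129, 131, 139, 146, 147, 144, 145, 147, 152, 150, 151, 147, 148, 150, 150, 150, 151, 149, 146, 141, 140, 140, 142, 141, 139, 136, 132, 128, 125, 127, 133, 137, 135, 110, 84, 73, 76, 73, 73, 73, 68]
```

View pics/8.png

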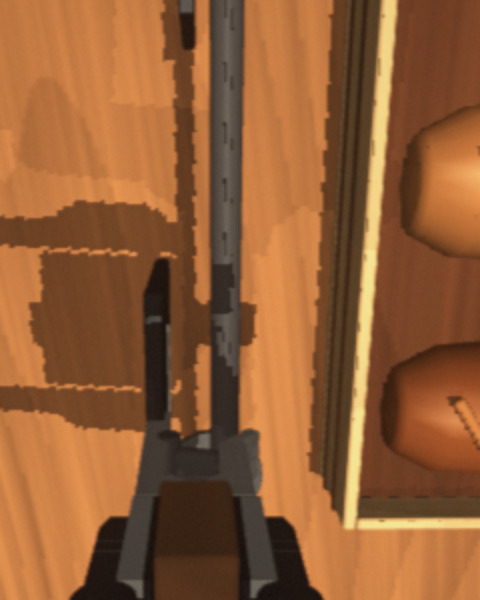

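The bar is centred at column 332, against the block at 318, so about 8 mm remain to the throat's centre. I'm sliding over.

Call:
arm_command([
  [[0,0.004,0,0,0.2,0,0.01],[0,0.004,0,0,0,0,0.01],[0,0,0,0,0,0,0.01]],
])

```text
t: 11.8
tool_pos: [0.6197, -0.0355, 0.2271]
tool_rot: [1.306, 1.142, -1.305]
contact_force: [0.3, 0.2, -2.2]
opening: 0.0172
```

```bash
python3 -c "
from h import *
st()
M,im=snap('wrist');st()
cv2.imwrite('pics/9.png',cv2.resize(im[60:300,220:420,::-1],None,fx=2.4,fy=2.4))
for r in (60,100,150): print(r,[int(v) for v in im[r,290:345].mean(1)])
"
```

```text
t 11.8 pos [ 0.6197 -0.0355  0.2271] tilt y,z deg: rotz -0.09 roty 0.02 yaw -7.59 F [ 0.3  0.2 -2.2] op 0.0172
t 11.85 pos [ 0.6195 -0.0354  0.2272] tilt y,z deg: rotz -0.08 roty 0.02 yaw -7.59 F [-0.3  0.1 -2.1] op 0.0168
60 [123, 124, 123, 126, 127, 129, 129, 124, 95, 63, 61, 64, 63, 62, 59, 59, 57, 68, 104, 88, 63, 73, 80, 83, 89, 92, 102, 106, 98, 89, 83, 78, 75, 68, 62, 76, 120, 140, 140, 139, 135, 133, 135, 134, 135, 131, 130, 130, 131, 134, 133, 134, 133, 131, 129]
100 [140, 143, 143, 142, 140, 135, 138, 137, 107, 76, 73, 68, 62, 64, 63, 63, 68, 108, 128, 103, 67, 60, 68, 71, 79, 81, 89, 99, 96, 75, 71, 79, 77, 68, 63, 73, 112, 130, 130, 129, 132, 137, 140, 140, 136, 134, 135, 137, 137, 135, 136, 133, 135, 136, 138]
150 [76, 55, 28, 28, 29, 29, 29, 29, 29, 27, 27, 22, 22, 21, 36, 62, 72, 72, 73, 74, 61, 45, 40, 41, 42, 44, 43, 45, 44, 42, 41, 43, 41, 39, 39, 66, 118, 139, 138, 129, 122, 123, 125, 130, 130, 129, 128, 128, 139, 145, 142, 115, 94, 96, 133]
```

Call:
arm_command([
  [[0.005,-0.001,0,0,0,0,0.01],[0.005,0,0,0,0,0,0.01],[0.004,0,0,0,0,0,0.01],[0.001,0,0,0,0,0,0.01],[0,0,0,0,0,0,0.01]],
])

```text
t: 12.27
tool_pos: [0.6179, -0.0351, 0.2108]
tool_rot: [1.306, 1.143, -1.305]
contact_force: [0.2, -0.3, -2.6]
opening: 0.0169
```

```bash
python3 -c "
from h import *
st()
M,im=snap('side');st()
cv2.imwrite('pics/10.png',cv2.resize(im[130:270,300:460,::-1],None,fx=4,fy=4))
"
```

```text
t 12.27 pos [ 0.6179 -0.0351  0.2108] tilt y,z deg: rotz -0.07 roty 0.02 yaw -7.58 F [ 0.2 -0.3 -2.6] op 0.0169
t 12.32 pos [ 0.6178 -0.0351  0.2106] tilt y,z deg: rotz -0.05 roty 0.02 yaw -7.57 F [-0.3  0.6 -2.7] op 0.0171
```

View pics/10.png

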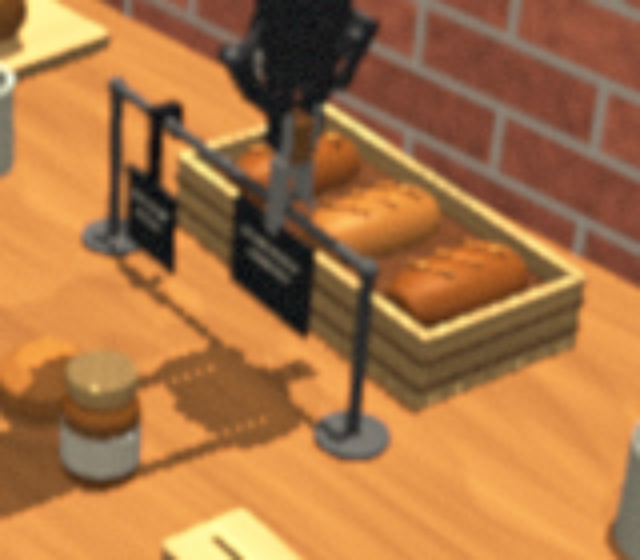

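In the side view the shank is on the robot's side of the bar and the nose is beyond it, so the hook straddles the bar. I'm descending at about 10 mm/s and watching the force.

Call:
arm_command([
  [[0.0008,0,0,0,0,0,0.01],[0.0008,0,0,0,0,0,0.01],[0.0008,0,0,0,0,0,0.01],[0.0008,0,0,0,0,0,0.01],[0.0008,0,0,0,0,0,0.01],[0.0008,0,0,0,0,0,0.01]],
])

```text
t: 12.82
tool_pos: [0.6181, -0.0351, 0.2062]
tool_rot: [1.306, 1.142, -1.305]
contact_force: [-0.4, -0.6, -2.3]
opening: 0.0172
```

Call:
arm_command([
  [[0.0008,0,0,0,0,0,0.01],[0.0008,0,0,0,0,0,0.01],[0.0008,0,0,0,0,0,0.01]],
])

```text
t: 13.07
tool_pos: [0.6182, -0.0351, 0.2037]
tool_rot: [1.307, 1.142, -1.304]
contact_force: [-0.4, 0.2, -2.6]
opening: 0.0174
```

Call:
arm_command([
  [[0.0008,0,0,0,0,0,0.01],[0.0008,0,0,0,0,0,0.01],[0.0008,0,0,0,0,0,0.01],[0.0008,0,0,0,0,0,0.01]],
])

```text
t: 13.4
tool_pos: [0.6183, -0.0352, 0.2025]
tool_rot: [1.307, 1.141, -1.304]
contact_force: [-1.6, 0.2, 1.6]
opening: 0.0172
```

Call:
arm_command([
  [[0.0008,0,0,0,0,0,0.01],[0.0008,0,0,0,0,0,0.01],[0.0008,0,0,0,0,0,0.01],[0.0008,0,0,0,0,0,0.01]],
])

```text
t: 13.73
tool_pos: [0.6185, -0.0352, 0.2007]
tool_rot: [1.307, 1.14, -1.303]
contact_force: [-2.4, 1.0, 1.5]
opening: 0.0174
```

Call:
arm_command([
  [[0.001,0,0,0,0,0,0.01],[0.001,0,0,0,0,0,0.01],[0.001,0,0,0,0,0,0.01],[0.001,0,0,0,0,0,0.01],[0.001,0,0,0,0,0,0.01],[0.001,0,0,0,0,0,0.01],[0.001,0,0,0,0,0,0.01],[0.001,0,0,0,0,0,0.01]],
])

```text
t: 14.4
tool_pos: [0.6194, -0.0353, 0.196]
tool_rot: [1.308, 1.138, -1.302]
contact_force: [-3.4, 0.4, 3.9]
opening: 0.0173
```

```bash
python3 -c "
from h import *
st()"
```

```text
t 14.4 pos [ 0.6194 -0.0353  0.196 ] tilt y,z deg: rotz -0.37 roty 0.06 yaw -7.56 F [-3.4  0.4  3.9] op 0.0173
```

Call:
arm_command([
  [[0.0011,-0.0001,0,0,0,-0.1,0.01],[0.0011,-0.0001,0,0,0,-0.1,0.01],[0.0011,-0.0001,0,0,0,-0.1,0.01],[0.0011,-0.0001,0,0,0,-0.1,0.01],[0.0011,-0.0001,0,0,0,0,0.01],[0.0011,-0.0001,0,0,0,0,0.01],[0.0011,-0.0001,0,0,0,0,0.01],[0.0011,-0.0001,0,0,0,0,0.01]],
])

```text
t: 15.07
tool_pos: [0.6184, -0.0353, 0.1836]
tool_rot: [1.304, 1.145, -1.308]
contact_force: [-1.7, -0.1, 0.4]
opening: 0.0174
```

```bash
python3 -c "
from h import *
st()"
```

```text
t 15.07 pos [ 0.6184 -0.0353  0.1836] tilt y,z deg: rotz 0.1 roty 0.05 yaw -7.57 F [-1.7 -0.1  0.4] op 0.0174
```

Call:
arm_command([
  [[0.0007,0,0,0,0,0,0.01],[0.0007,0,0,0,0,0,0.01],[0.0007,0,0,0,0,0,0.01],[0.0007,0,0,0,0,0,0.01],[0.0007,0,0,0,0,0,0.01],[0.0007,0,0,0,0,0,0.01]],
])

```text
t: 15.57
tool_pos: [0.6184, -0.0352, 0.176]
tool_rot: [1.305, 1.145, -1.308]
contact_force: [0.9, -0.5, -1.4]
opening: 0.017
```

Call:
arm_command([
  [[0.0007,0,0,0,0,0,0.01],[0.0007,0,0,0,0,0,0.01],[0.0007,0,0,0,0,0,0.01],[0.0007,0,0,0,0,0,0.01]],
])

```text
t: 15.9
tool_pos: [0.6197, -0.0354, 0.1744]
tool_rot: [1.306, 1.142, -1.305]
contact_force: [0.9, 1.0, -0.7]
opening: 0.0172
```

Call:
arm_command([
  [[0.0007,0,0,0,0,0,0.01],[0.0007,0,0,0,0,0,0.01],[0.0007,0,0,0,0,0,0.01],[0.0004,0,0,0,0,0,0.01]],
])

```text
t: 16.23
tool_pos: [0.6206, -0.0356, 0.1735]
tool_rot: [1.307, 1.139, -1.303]
contact_force: [-0.6, -0.0, 1.7]
opening: 0.0174
```

```bash
python3 -c "
from h import *
st()
M,im=snap('side');find('side',M,['hook_eye','gate']);st()"
```

```text
t 16.23 pos [ 0.6206 -0.0356  0.1735] tilt y,z deg: rotz -0.27 roty 0.05 yaw -7.57 F [-0.6 -0.   1.7] op 0.0174
side hook_eye [([0.6156, -0.0366, 0.1477], 0.58), ([0.4555, 0.055, -0.0036], 0.57)]Traceback (most recent call last):
  File "<string>", line 4, in <module>
    M,im=snap('side');find('side',M,['hook_eye','gate']);st()
                      ~~~~^^^^^^^^^^^^^^^^^^^^^^^^^^^^^^
  File "h.py", line 16, in find
    print(cam,t,[(np.round(w(M,d['at']),4).tolist(),round(d['conf'],2)) for d in f(cam,t)][:3])
                                                                                 ~^^^^^^^
ValueError: it knows: dish, flour_jar, honey, hook_eye, mug, pastry_brush, plain_sign, rail, rail_free, roll, sign, sign_grip, small_loaf, stand
```

The hook is seated at TCP z = 0.1735 as predicted, with about 4 N of contact. I'm tugging up gently in stages.

Call:
arm_command([
  [[-0.0012,0,0,0,0,-0.2,0.01],[-0.0012,0,0,0,0,0,0.01],[-0.0012,0,0,0,0,0,0.01],[-0.0012,0,0,0,0,0,0.01],[-0.0012,0,0,0,0,0,0.01],[-0.0012,0,0,0,0,0,0.01]],
])

```text
t: 16.83
tool_pos: [0.6184, -0.0352, 0.1768]
tool_rot: [1.303, 1.148, -1.31]
contact_force: [2.6, -0.7, -3.4]
opening: 0.0169
```

```bash
python3 -c "
from h import *
st()"
```

```text
t 16.83 pos [ 0.6184 -0.0352  0.1768] tilt y,z deg: rotz 0.33 roty 0.03 yaw -7.57 F [ 2.6 -0.7 -3.4] op 0.0169
```

Call:
arm_command([
  [[-0.0012,0.0007,0,0,0,0,0.01],[-0.0012,0.0003,0,0,0,0,0.01],[-0.0012,0.0002,0,0,0,0,0.01],[-0.0012,0.0001,0,0,0,0,0.01],[-0.0012,0.0001,0,0,0,0,0.01]],
])

```text
t: 17.25
tool_pos: [0.619, -0.0353, 0.1824]
tool_rot: [1.302, 1.15, -1.313]
contact_force: [-0.5, -0.3, -1.6]
opening: 0.0172
```

```bash
python3 -c "
from h import *
st()"
```

```text
t 17.25 pos [ 0.619  -0.0353  0.1824] tilt y,z deg: rotz 0.51 roty 0.03 yaw -7.58 F [-0.5 -0.3 -1.6] op 0.0172
```

Call:
arm_command([
  [[-0.0008,0,0,0,0,0.2,0.01],[-0.0008,0,0,0,0,0,0.01],[-0.0008,0,0,0,0,0,0.01],[-0.0008,0,0,0,0,0,0.01]],
])

```text
t: 17.58
tool_pos: [0.619, -0.0353, 0.1863]
tool_rot: [1.304, 1.147, -1.31]
contact_force: [-0.5, 0.0, -2.8]
opening: 0.0172
```

Call:
arm_command([
  [[-0.0008,0,0,0,0,0,0.01],[-0.0008,0,0,0,0,0,0.01],[-0.0008,0,0,0,0,0,0.01]],
])

```text
t: 17.83
tool_pos: [0.619, -0.0353, 0.189]
tool_rot: [1.304, 1.147, -1.31]
contact_force: [0.1, -0.2, -4.0]
opening: 0.0172
```

Call:
arm_command([
  [[-0.0008,0,0,0,0,0,0.01],[-0.0008,0,0,0,0,0,0.01],[-0.0008,0,0,0,0,0,0.01]],
])

```text
t: 18.08
tool_pos: [0.6189, -0.0353, 0.1892]
tool_rot: [1.304, 1.147, -1.31]
contact_force: [2.4, -0.4, -7.3]
opening: 0.0172
```

The rail met the shut gate at z = 0.189 as expected, with about 5 N of load. I'm raising it to about 8 N.

Call:
arm_command([
  [[-0.001,0,0,0,0,0,0.01],[-0.0011,0,0,0,0,0,0.01],[-0.0011,0,0,0,0,0,0.01]],
])

```text
t: 18.33
tool_pos: [0.6188, -0.0353, 0.1893]
tool_rot: [1.304, 1.148, -1.31]
contact_force: [5.7, -0.4, -10.7]
opening: 0.0172
```

Call:
arm_command([
  [[-0.0012,0,0,0,0,0,0.01],[-0.0012,0,0,0,0,0,0.01],[-0.0012,0,0,0,0,0,0.01]],
])

```text
t: 18.58
tool_pos: [0.6188, -0.0353, 0.1893]
tool_rot: [1.304, 1.149, -1.311]
contact_force: [6.2, -0.6, -13.0]
opening: 0.0171
```

Call:
arm_command([
  [[-0.0009,0.0002,0,0,0,0,0.01],[-0.0009,0.0002,0,0,0,0,0.01],[-0.0009,0.0002,0,0,0,0,0.01]],
])

```text
t: 18.83
tool_pos: [0.6189, -0.0353, 0.1894]
tool_rot: [1.303, 1.15, -1.312]
contact_force: [5.0, -1.7, -14.0]
opening: 0.0171
```

Call:
arm_command([
  [[-0.0009,0.0002,0,0,0,0,0.01],[-0.0009,0.0002,0,0,0,0,0.01],[-0.0009,0.0002,0,0,0,0,0.01],[-0.0009,0.0002,0,0,0,0,0.01],[-0.0009,0.0002,0,0,0,0,0.01],[-0.0009,0.0002,0,0,0,0,0.01]],
])

```text
t: 19.33
tool_pos: [0.619, -0.0353, 0.1894]
tool_rot: [1.302, 1.154, -1.315]
contact_force: [4.7, -1.1, -14.3]
opening: 0.0174
```

The tug held at about 8–12 N for over a second and the gate stayed put. Now I'm lowering the board until it hangs.

Call:
arm_command([
  [[0.001,0,0,0,0,0.3,0.01],[0.001,0,0,0,0,0.3,0.01],[0.001,0,0,0,0,0,0.01],[0.001,0,0,0,0,0,0.01],[0.001,0,0,0,0,0,0.01],[0.001,0,0,0,0,0,0.01]],
])

```text
t: 19.83
tool_pos: [0.6188, -0.0353, 0.1889]
tool_rot: [1.306, 1.144, -1.307]
contact_force: [-1.2, 0.1, -2.8]
opening: 0.0168
```

```bash
python3 -c "
from h import *
st()"
```

```text
t 19.83 pos [ 0.6188 -0.0353  0.1889] tilt y,z deg: rotz 0.04 roty -0.01 yaw -7.6 F [-1.2  0.1 -2.8] op 0.0168
```

Call:
arm_command([
  [[0.001,0,0,0,0,0,0.01],[0.001,0,0,0,0,0,0.01],[0.001,0,0,0,0,0,0.01],[0.001,0,0,0,0,0,0.01],[0.001,0,0,0,0,0,0.01],[0.001,0,0,0,0,0,0.01],[0.001,0,0,0,0,0,0.01],[0.0008,0,0,0,0,0,0.01],[0.0008,0,0,0,0,0,0.01]],
])

```text
t: 20.58
tool_pos: [0.6199, -0.0354, 0.1826]
tool_rot: [1.307, 1.142, -1.304]
contact_force: [-1.0, 0.8, -1.5]
opening: 0.0171
```

```bash
python3 -c "
from h import *
st()"
```

```text
t 20.58 pos [ 0.6199 -0.0354  0.1826] tilt y,z deg: rotz -0.15 roty -0.01 yaw -7.59 F [-1.   0.8 -1.5] op 0.0171
```

Call:
arm_command([
  [[0.001,0,0,0,0,0,0.01],[0.001,0,0,0,0,0,0.01],[0.001,0,0,0,0,0,0.01],[0.001,0,0,0,0,0,0.01],[0.001,0,0,0,0,0,0.01],[0.0008,0,0,0,0,0,0.01]],
])

```text
t: 21.08
tool_pos: [0.6198, -0.0354, 0.1758]
tool_rot: [1.307, 1.142, -1.305]
contact_force: [-0.0, 0.5, -2.2]
opening: 0.0173
```

Call:
arm_command([
  [[0.0008,0,0,0,0,0,0.01],[0.0008,0,0,0,0,0,0.01],[0.0008,0,0,0,0,0,0.01]],
])

```text
t: 21.33
tool_pos: [0.6203, -0.0355, 0.1738]
tool_rot: [1.308, 1.141, -1.303]
contact_force: [0.4, -0.7, -1.0]
opening: 0.0172
```

Seated. I'm opening gradually so the board leans gently into its rest.

Call:
arm_command([
  [[0,0,0,0,0,0,0.02],[0.0004,0,0,0,0,0,0.022],[0.0004,0,0,0,0,0,0.025],[0.0004,0,0,0,0,0,0.028],[0.0004,0,0,0,0,0,0.031],[0.0004,0,0,0,0,0,0.034],[0.0004,0,0,0,0,0,0.038],[0.0004,0,0,0,0,0,0.042],[0.0004,0,0,0,0,0,0.046],[0.0004,0,0,0,0,0,0.052],[0.0004,0,0,0,0,0,0.058],[0.0004,0,0,0,0,0,0.06]],
])

```text
t: 22.33
tool_pos: [0.6218, -0.0357, 0.1719]
tool_rot: [1.309, 1.137, -1.3]
contact_force: [0.8, 0.6, 0.4]
opening: 0.0597
```

```bash
python3 -c "
from h import *
st()
M,im=snap('wrist','11.png');st()
"
```

```text
t 22.33 pos [ 0.6218 -0.0357  0.1719] tilt y,z deg: rotz -0.45 roty 0.01 yaw -7.59 F [0.8 0.6 0.4] op 0.0597
t 22.38 pos [ 0.6218 -0.0357  0.1718] tilt y,z deg: rotz -0.44 roty 0.01 yaw -7.59 F [ 1.  -0.2 -0.4] op 0.0601
```

View pics/11.png

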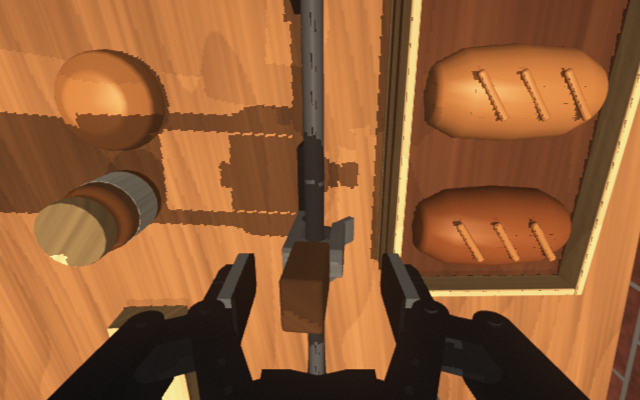

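The block leans slightly left at columns 282–328, clear of both pads (255 and 382). I'm rising straight up.

Call:
arm_command([
  [[-0.008,0,0,0,0,-0.4,0.066],[-0.012,0,0,0,0,0,0.066],[-0.015,0,0,0,0,0,0.066],[-0.02,0,0,0,0,0,0.066],[-0.025,0,0,0,0,0,0.066],[-0.025,0,0,0,0,0,0.066],[-0.02,0,0,0,0,0,0.066],[0,0,0,0,0,0,0.066],[0,0,0,0,0,0,0.066],[0,0,0,0,0,0,0.066],[0,0,0,0,0,0,0.066],[0,0,0,0,0,0,0.066],[0,0,0,0,0,0,0.066],[0,0,0,0,0,0,0.066],[0,0,0,0,0,0,0.066],[0,0,0,0,0,0,0.066]],
])

```text
t: 23.72
tool_pos: [0.6196, -0.0353, 0.3035]
tool_rot: [1.303, 1.149, -1.311]
contact_force: [0.6, -0.5, -0.7]
opening: 0.0656
```

```bash
python3 - <<'E'
from h import *
st()
for i in range(2):
  for c in ['side','wrist','top']:
    M,im=snap(c,f'12{c}.png');find(c,M,['hook_eye','sign','sign_grip'])
M,im=snap('side');cv2.imwrite('pics/12.png',cv2.resize(im[130:270,300:460,::-1],None,fx=4,fy=4,interpolation=cv2.INTER_CUBIC))
st()
E
```

```text
t 23.72 pos [ 0.6196 -0.0353  0.3035] tilt y,z deg: rotz 0.37 roty -0.0 yaw -7.59 F [ 0.6 -0.5 -0.7] op 0.0656
side hook_eye [([0.6173, -0.0379, 0.149], 0.66)]
side sign [([0.6182, -0.0352, 0.0365], 0.67)]
side sign_grip [([0.6124, -0.0362, 0.1867], 0.82)]
wrist hook_eye [([0.6211, -0.0375, 0.1463], 0.9), ([0.431, -0.0351, -0.0004], 0.62)]
wrist sign [([0.6199, -0.0446, 0.038], 0.79)]
wrist sign_grip [([0.6125, -0.0358, 0.1903], 0.95)]
top hook_eye [([0.4588, 0.0568, -0.0012], 0.21)]
top sign []
top sign_grip []
side hook_eye [([0.6164, -0.035, 0.1468], 0.96), ([0.5327, -0.4564, -0.0011], 0.21)]
side sign [([0.6219, -0.0361, 0.0348], 0.88), ([0.4052, -0.2323, -0.0013], 0.19)]
side sign_grip [([0.6109, -0.038, 0.1881], 0.91), ([0.5319, -0.4563, -0.0006], 0.38)]
wrist hook_eye [([0.622, -0.0361, 0.1476], 0.96)]
wrist sign [([0.6112, -0.0363, 0.1902], 0.73), ([0.6199, -0.0422, 0.0355], 0.7)]
wrist sign_grip [([0.6144, -0.035, 0.1894], 0.81)]
top hook_eye []
top sign []
top sign_grip [([0.285, -0.4198, -0.0028], 0.49), ([0.5334, -0.4578, -0.0002], 0.35)]
t 24.97 pos [ 0.62   -0.0354  0.3045] tilt y,z deg: rotz 0.28 roty 0.0 yaw -7.59 F [ 0.2 -0.6  0.1] op 0.0657
```

The measured hook eye is steady about 7–8 mm below the bar's axis, which matches the home position. The fingers are well clear, so I'm handing in.

```bash
python3 -c "
from h import *
print(finish_job());st()"
```

```text
the job is handed in; nothing more can be done
None
the job is handed in; nothing more can be done
```

The hooked board is hanging by its hook on the free stretch of the rail. I handed the job in at about 25 s; no verdict is reported.

**What I did:** I gripped the block across x, lifted the board clear of its stand and slid the hook over the rail from the robot's side. I pushed it down at up to about 10 mm/s on average, a little faster for a moment as the gate gave way and just before the seat. The readings showed about 4–7 N on the rail. Then I tugged it upward against the gate, lowered it into its seat, let go and moved clear.

**Tug:** the rail met the gate 15.5 mm above the home position, as expected for a shut gate. The load stayed above 5 N for about 1.3 s. It rose to about 12–13 N, more than the 8 N asked for but under the 15 N limit.

**Last checks:**
- **Position:** side and wrist cameras put the hook eye at about (0.617–0.622, -0.036, 0.148). That is 7–8 mm below the rail's axis and about 27 mm along from rail_free. It did not change between two readings about 0.6 s apart.
- **Lean:** the board leaned only slightly, well inside the limit.
- **Clearance:** the gripper was about 13 cm above the board with no contact force.

**Not confirmed:**
- The gate can't be seen directly; that it is shut follows only from the tug.
- I could not view the final side picture because the 12-picture limit was reached.
- The top camera no longer found the board, probably because the arm hid it.
- I did not measure the bystanders again; nothing in the moves suggested I touched them.

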